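# Latch the sharpening case shut

### The arm

A 7-joint arm with a two-finger parallel gripper is mounted at the origin on the work surface. World frame = base frame: x ahead of the robot, y to its left, z up, the work surface at z = 0. Lengths are in m, angles in rad, forces in N, time in s.
With the tool pointing down it reaches from about 0.425 to 0.875 m from the base axis. Payload 4.7 kg.
Tool frame: the origin (TCP) lies at the very end of the fingers, on their centre line; the grasp point (between the pads) lies 19 mm behind it; z points along the fingers, y is the line along which they close (so a half turn about z gives the same grasp; the last joint's range is limited). The gripper opens to 85 mm and grips with 20 to 120 N. Pads are 22 mm wide; open, the fingers measure 114 mm over their backs; the gripper's body (76 mm by 85 mm) begins 54 mm behind the grasp point. The pads swing forward as they close: fully open they stand 13 mm farther back than shut.
Start: joints at [1.2, 0.321, -0.07, 1.45, 0.023, 1.371, -0.057], TCP at [0.244, -0.602, 0.231] pointing down, gripper open.
Joint ranges: [-2.86, 2.86], [-0.3, 2.09], [-1.38, 1.24], [0.06, 2.45], [-1.56, 4.7], [0.09, 2.05], [-2.69, 2.69]. Speed limits (rad/s): [2.57, 2.57, 3.14, 3.14, 3.14, 3.14, 3.14].

### API

Orientations are given as [roll, pitch, yaw] about the fixed x, y, z axes, in that order (R = Rz(yaw) Ry(pitch) Rx(roll)).
In Python, from rig import read_state, read_camera, order, nets gives the robot as it stands.
- The arm moves only by the tool carry_out, never from a script. Its argument "increments" is a list of rows, each an object with "xyz": the shift along the world's x, y, z in cm, a list of three; "turn": the turn about the world's z in rad. In form: [{"xyz": [tx, ty, tz], "turn": turn}, ...]. A call has exactly 5 rows; each row shifts and turns the commanded pose from where the row before left it; what a row does not reach is not made up. A row lasts 1/10 s, in which the tool goes at most 50 mm and 8.59 degrees, less where a joint would pass 70% of its speed; a pose out of reach is approached as far as the arm can. A call is refused whole if a number of a shift passes 5 or a number of a turn 0.15, either way. A call with a gripper value outside its range is refused whole. "jaw" is the opening, from -1 (shut) to 1 (fully open), set as the call begins (left out, the last holds). The fingers move at their own pace and stop on an object; the grip force is fixed at half the most. Time passes only in rows, so rows that do not move let the fingers close, or fill a call up. It gives the time, the measured TCP pose, the force, the opening and the grip force at its end, in the units of the state.
- read_state(): the state, without advancing time (a new reading comes with each control period).
- read_camera(name): name is "scene" or "top" or "wrist"; returns a dict with "pixels" (400x640x3 uint8, red, green, blue), "fx", "fy", "cx", "cy" (pixels), "origin" and "orientation" of the camera in the world. Camera axes: x right, y down, z forward; pixel columns grow to the right and rows downward; lengths in m; the calibration is good to about 2 mm. A picture is of the moment at which its call begins. There is no depth.
- order.sign_off(): hands the job in; it is judged then, once.
Trained networks look in the newest picture that a camera, given by its name, has taken for a name from the list of things; names that differ only in an ending like _2 or _b are one class to them, and where a whole thing is asked for, a point or a joint stands for the part that bears it (a point fixed in the world has none). Each returns a list of dicts, best first, with "confidence" (0 to 1); they miss things now and then, are a little off and sometimes report something else, mostly with a low value. They report only what shows in the picture. A call takes as long as a camera call.
- nets.search_frame(label, camera): "bbox" ([left, top, width, height] in pixels, round what is visible of it).
- nets.outline_of(label, camera): "pixels" (400x640 bool, what is visible of it) and "bbox" ([left, top, width, height] in pixels, round what is visible of it).
The state is a dict: "clock": time; "qpos": joint angles; "qd": joint speeds; "joint_efforts": joint torques, N m; "tool_pos": TCP position; "eef_rot": TCP orientation; "force": force on the tool from outside, world axes, zero at the start; "wrist_torque": the same for the moment, N m; "grip_width": opening from 0.0 (shut) to 1.0 (fully open); "grip_force": force on a finger pad.
Only numpy, scipy, OpenCV 4.12 (cv2) and the standard library are available. Lean on these libraries where they do the work, as an engineer would, in place of code of your own. Each camera call takes 0.05 s, during which the arm holds its last target. There are 200 camera calls.

### The job

The carry case for the sharpening stones stands on its hinged edge with its lid half gaping a few millimetres. Bring the wire loop of its draw latch over the keeper and draw it back until its cross bar is caught under the keeper's hook, then press the lever down flat, past its dead point, so that the case is pulled shut and stays latched when you let go. Feel your way: never force the latch or the case, and leave everything else on the bench where it is.

Things in the scene. Friction and masses are not known exactly. Their poses are not given: they have to be found in the camera images.
- case: Plywood carry case, 122 (thick) x 340 x 200 mm high, standing fixed on its hinged edge. Origin: on the bench under the seam, mid-width; +x across the seam from the box half (72 mm, nearer the robot) to the lid half (50 mm), y along the seam, z up. Flat top at z = 200 mm. The steel draw latch is mid-width on this top (y = 0): lever on the box half, keeper on the lid half.
- lid (a joint): Hinge of the lid half along the bottom of the seam (z = 0), rad. 0 = shut. Its springy lining pushes it out against a stay at 0.031 (6 mm gape at the top). It starts to close at about 16 N at the top and needs about 80 N when shut: the latch's work, not the gripper's.
- hook (a point): Keeper; axes as the lid's. Origin: on the lid's top, mid-width, at the hook's inner face (looks to +x, away from the lever). Plate 30 mm wide, 2 mm thick, x -8.5 to 25.5 mm. Hook 26 mm wide: wall x -5 to 0, its lip overhangs to x = 2.5 mm at z 9 to 12 mm. Caught under the lip, the loop's bar has its centre at x 2.5 to 4, z 4.5 to 6.5 mm (1 mm closer under load); beyond x = 5 mm it can be lowered to the plate or lifted out.
- lever (a joint): Lever, rad: 0 = closed, flat, pointing to -x, on its stop; grows as it swings up and over to the keeper: 1.57 upright, 2.5 limit. Pivot friction (0.032 N m) holds it where left. With the bar caught it stands near 1.25 with little slack; pressing it from there pulls the lid shut with up to 10 N at its tip (near 0.6). Dead point near 0.07; left short of it, it springs up or sticks half shut.
- lever_hinge (a point): Middle of the lever's pivot axis (along the case's y), 10 mm above the case's top and 20 mm from the seam on the box half. The lever is a plate 22 mm wide, 3 mm thick, 55 mm long from the pivot; its broad face is 4.5 mm off the pivot axis. That face looks up when closed and to the keeper when upright: it is the one to push.
- lever_tip (a point): Middle of the lever's free end, on the broad face, 55 mm from the pivot. With the lever closed it is 15.5 mm above the case's top.
- loop (a joint): Loop's angle against the lever, rad. lever + loop = its slope: 0 level and pointing to the case's +x, negative = bar raised. Starts with the bar raised in the air. A stiff pivot (0.014 N m): the loop stays where it is left and goes round with the lever unless its bar is caught under the lip. Dragging the lowered bar back over the plate takes about 6 N.
- loop_bar (a point): Middle of the loop's cross bar; x along the legs from pivot to bar, y along the bar. The loop is a U of 5 mm steel wire: legs 53 mm long, 42 mm over their outsides, this bar across their ends. The legs pivot on the lever 17 mm from its pivot. It can be pinched from above across both legs; moved by hand, it takes the lever along.
- oilstone: Bystander: black bar stone 200 x 50 x 25 mm, on the bench before the case. Origin under its centre.
- whetstone: Bystander: grey stone in a wooden base 162 x 62 x 26 mm, on the bench before the case. Origin under its centre.
- slip_stone: Bystander: thin pale stone 50 x 110 x 12 mm, lying loose on the case's top, to the +y side of the latch. Origin under its centre.
- strop_block: Bystander: pale wood block 220 x 70 x 22 mm beside the case. Origin under its centre.
- tape_roll: Bystander: roll of paper tape, 116 mm across, 48 mm high, beside the case. Origin under its centre.
- oil_tin: Bystander: small metal bottle, 48 mm across, 115 mm high, behind the case. Origin under its centre.
- carving_knife: Bystander: knife with a turned wooden handle, 200 mm long, behind the case. Origin under its middle.

How it is judged:
On the way:
1. the loop's bar is down behind the keeper's hook and drawn back under its lip (x of loop_bar in the frame of hook between -0.002 and 0.005 m and z of loop_bar in the frame of hook between 0.001 and 0.0085 m and value of joint lever above 0.3 rad), for 0.2 s.
At the end, for the whole second after the job is handed in: The bar is under the keeper's lip (centre less than 5 mm behind the hook's inner face and less than 8.5 mm above the lid), the lever lies flat (below 0.025 rad, tip within 1.4 mm of its stop) and the lid is drawn in (below 0.006 rad, 1.2 mm gape at the top) (x of loop_bar in the frame of hook between -0.002 and 0.005 m and z of loop_bar in the frame of hook between 0.001 and 0.0085 m and value of joint lever below 0.025 rad and value of joint lid below 0.006 rad); the robot touches nothing.
It fails at once if the lever is forced: pressed with more than 25 N (value of joint lever below 1 rad and contact force between the fingers and lever above 25 N).
It fails at once if the loop is jammed: its bar pressed down on the keeper or dragged against the hook with more than 20 N while the lever is still up (value of joint lever above 1.2 rad and contact force between loop and lid above 20 N).
It fails at once if the gripper presses on the lid half or the keeper with more than 25 N (contact force between the fingers and lid above 25 N).
It fails at once if a bystander is moved by more than 15 mm (distance of any of oilstone, whetstone, slip_stone, strop_block, tape_roll, oil_tin, carving_knife from where it was at the start of the episode above 0.015 m).
It also fails if it takes over 58 s, if anything falls off the work surface, if the arm or the gripper's body presses on something with over 40 N, if the wrist force passes 120 N, or if a joint passes its speed limit or range.

## Working session

There is one attempt and no reset: what is moved stays moved. The work goes in short steps, Python scripts to look and compute and a tool call to move; the robot and the scene stay as the last step left them, time stands still between calls to the robot, and variables do not carry over. Pictures are saved under pics/ and viewed, at most 10 in all, crops included, and the job is handed in when it is done.

Besides the shell and the picture viewer there is one more tool, called after "Emit:" as name(argument=value, ...), one argument or row to a line, values as JSON. carry_out: Moves the arm, as the interface text tells. Its arguments: {"type":"object","properties":{"increments":{"type":"array"},"jaw":{"type":"number"}},"required":["increments"]}

```bash
ls; mkdir -p pics
cat > h.py <<'E'
import numpy as np, cv2
from scipy.spatial.transform import Rotation as R
from rig import read_state, read_camera, order, nets
def cam(name, fn=None):
    c=read_camera(name)
    if fn: cv2.imwrite('pics/'+fn, cv2.cvtColor(c['pixels'],cv2.COLOR_RGB2BGR))
    return c
def rot(c):
    o=np.array(c['orientation'],float)
    return o if o.shape==(3,3) else R.from_euler('xyz',o).as_matrix() if o.size==3 else R.from_quat(o).as_matrix()
def ray(c,u,v):
    return rot(c)@np.array([(u-c['cx'])/c['fx'],(v-c['cy'])/c['fy'],1])
def atz(c,u,v,z):
    d=ray(c,u,v);o=np.array(c['origin']);return o+d*(z-o[2])/d[2]
def proj(c,p):
    q=rot(c).T@(np.array(p)-c['origin']);return np.array([c['cx']+c['fx']*q[0]/q[2],c['cy']+c['fy']*q[1]/q[2]])
def st():
    s=read_state();print({k:np.round(s[k],4).tolist() for k in('clock','tool_pos','eef_rot','force','wrist_torque','grip_width','grip_force')})
E
python3 - <<'E'
from h import *
st()
for n in('scene','top'):
    c=cam(n,n+'0.png');print(n,c['origin'],c['orientation'],c['fx'],c['fy'],c['cx'],c['cy'])
    for l in('case','hook','lever','lever_tip','loop','loop_bar','slip_stone'):
        r=nets.search_frame(l,n);print(l,[(np.round(x['bbox']).tolist(),round(x['confidence'],2)) for x in r[:2]])
E
```

```text
pics
{'clock': 0.0, 'tool_pos': [0.2437, -0.602, 0.2302], 'eef_rot': [-3.1396, 0.0001, 0.3848], 'force': [-0.2901, 1.1722, 0.6698], 'wrist_torque': [-0.0225, 0.0231, -0.011], 'grip_width': 0.9978, 'grip_force': 0.0}
scene [ 1.4198752  -0.12016189  0.88754879] [-2.27895211e+00  1.53109320e-04  1.36284694e+00] 503.4939099422744 503.4939099422744 325.69460534090763 195.99266498551012
case [([197.0, 165.0, 165.0, 112.0], 0.67)]
hook [([266.0, 174.0, 23.0, 3.0], 0.51)]
lever [([268.0, 170.0, 18.0, 10.0], 0.64)]
lever_tip [([266.0, 168.0, 18.0, 15.0], 0.72)]
loop [([195.0, 185.0, 165.0, 88.0], 0.47)]
loop_bar [([133.0, 215.0, 49.0, 81.0], 0.73), ([264.0, 172.0, 24.0, 6.0], 0.42)]
slip_stone [([298.0, 165.0, 49.0, 20.0], 0.95)]
top [0.50773935 0.05019821 1.27810431] [-3.07660828  0.00706699 -1.57770553] 405.26797829857844 405.26797829857844 325.9981917628938 202.40485469235935
case [([297.0, 170.0, 134.0, 64.0], 0.85), ([326.0, 137.0, 22.0, 35.0], 0.38)]
hook [([305.0, 170.0, 129.0, 33.0], 0.75)]
lever [([292.0, 251.0, 65.0, 21.0], 0.51), ([364.0, 186.0, 14.0, 20.0], 0.49)]
lever_tip [([360.0, 184.0, 21.0, 26.0], 0.65)]
loop [([306.0, 168.0, 130.0, 36.0], 0.58), ([362.0, 187.0, 15.0, 6.0], 0.55)]
loop_bar [([362.0, 184.0, 18.0, 19.0], 0.53)]
slip_stone [([303.0, 190.0, 44.0, 27.0], 0.7)]
```

Run:
```python
import cv2,numpy as np
a=cv2.imread('pics/scene0.png')[130:300,120:400];b=cv2.imread('pics/top0.png')[140:260,270:450]
a=cv2.resize(a,None,fx=2.85,fy=2.85,interpolation=2)[:300];b=cv2.resize(b,None,fx=4.4,fy=4.4,interpolation=2)[:300]
a=cv2.imread('pics/scene0.png')[150:225,190:370];a=cv2.resize(a,(720,300),interpolation=2)
b=cv2.imread('pics/top0.png')[165:240,285:440];b=cv2.resize(b,(620,300),interpolation=2)
o=np.zeros((600,720,3),np.uint8);o[:300]=a;o[300:,:620]=b
cv2.imwrite('pics/c0.png',o)
```

```text
(no output)
```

View pics/c0.png

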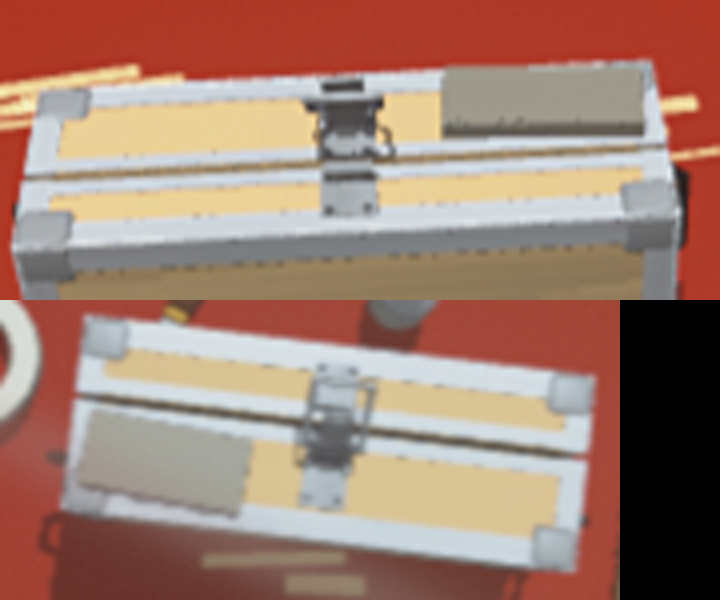

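View pics/top0.png

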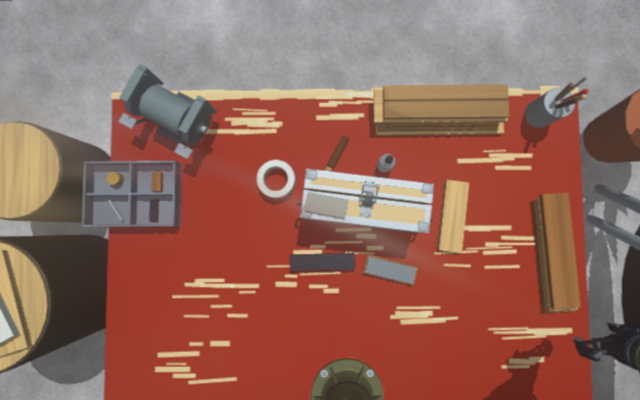

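The two crops show the lever roughly upright at top px ~(367,197), with the loop raised toward the lid side. The slip stone is about 13 px to +y of it. Next I'll work out the case pose.

Run:
```python
from h import *
c=cam('top')
s=[atz(c,u,v,.2) for u,v in((305,189.2),(432,203.8))]
k=[atz(c,u,v,.2) for u,v in((306,169),(433.8,183.8),(429,232.5),(300.5,217.3))]
print(np.round(s,4),np.round(k,4)); d=s[0]-s[1];print(np.linalg.norm(d),'yaw',np.arctan2(-d[0],d[1]),'mid',(s[0]+s[1])/2, 'corner mean',np.mean(k,0))
for u,v in((368.5,182),(365.5,216.5)):print(atz(c,u,v,.2))
print(c['origin'])
s=read_state();print(s['qpos'])
```

```text
[[ 0.6137  0.1132  0.2   ]
 [ 0.5722 -0.2246  0.2   ]] [[ 0.6681  0.1103  0.2   ]
 [ 0.6256 -0.2307  0.2   ]
 [ 0.4961 -0.2149  0.2   ]
 [ 0.5387  0.1255  0.2   ]]
0.34040352958938935 yaw -0.12244246020368345 mid [ 0.59294112 -0.05572055  0.2       ] corner mean [ 0.58212374 -0.05245927  0.2       ]
[ 0.63176363 -0.05663922  0.2       ]
[ 0.53963283 -0.04740653  0.2       ]
[0.50773935 0.05019821 1.27810431]
[ 1.20010048  0.32096348 -0.07006513  1.45049805  0.02260362  1.37081805
 -0.05690061]
```

Emit:
carry_out(
  increments=[
    {"xyz":[2,3.5,2.5],"turn":-0.1},
    {"xyz":[2,3.5,2.5],"turn":-0.1},
    {"xyz":[2,3.5,2.5],"turn":-0.1},
    {"xyz":[2,3.5,2.5],"turn":-0.1},
    {"xyz":[2,3.5,2.5],"turn":-0.1},
  ],
  jaw=-1,
)

```text
clock: 1.35
tool_pos: [0.3446, -0.4259, 0.3576]
eef_rot: [3.141, -0.0, -0.119]
force: [0.3, -0.8, 0.4]
grip_width: 0.148
grip_force: 0.0
```

Emit:
carry_out(
  increments=[
    {"xyz":[3,4,0],"turn":0},
    {"xyz":[3,4,0],"turn":0},
    {"xyz":[3,4,0],"turn":0},
    {"xyz":[3,4,0],"turn":0},
    {"xyz":[3,4,0],"turn":0},
  ],
)

```text
clock: 1.85
tool_pos: [0.4948, -0.2257, 0.3568]
eef_rot: [3.141, -0.001, -0.115]
force: [0.2, -0.5, -0.4]
grip_width: 0.001
grip_force: 0.0
```

Emit:
carry_out(
  increments=[
    {"xyz":[2.5,3.3,0],"turn":0},
    {"xyz":[2.5,3.3,0],"turn":0},
    {"xyz":[2.5,3.3,0],"turn":0},
    {"xyz":[2.5,3.3,0],"turn":0},
    {"xyz":[2.5,3.3,0],"turn":0},
  ],
)

```text
clock: 2.35
tool_pos: [0.6198, -0.0613, 0.3566]
eef_rot: [3.141, -0.001, -0.116]
force: [0.9, -0.8, -0.2]
grip_width: 0.002
grip_force: 0.0
```

Run:
```python
from h import *
st()
c=cam('wrist','w0.png');print(c['origin'],c['orientation'],c['fx'],c['cx'],c['cy'])
for l in('hook','lever_tip','loop_bar'):
    r=nets.search_frame(l,'wrist');print(l,[(np.round(x['bbox']).tolist(),round(x['confidence'],2)) for x in r[:2]])
for p in((.593,-.056,.2),(.613,-.058,.21),(.574,-.055,.265)):print(proj(c,p))
```

```text
{'clock': 2.35, 'tool_pos': [0.6198, -0.0613, 0.3566], 'eef_rot': [3.1413, -0.0005, -0.1157], 'force': [0.8588, -0.8124, -0.1525], 'wrist_torque': [0.0186, -0.0327, -0.0239], 'grip_width': 0.0019, 'grip_force': 0.0}
[ 0.69030246 -0.06960846  0.49914379] [ 2.86218416e+00 -1.46387904e-03 -1.68708856e+00] 321.5014358299796 319.2773138809779 197.05655644189613
hook [([134.0, 136.0, 360.0, 74.0], 0.72)]
lever_tip [([288.0, 205.0, 52.0, 34.0], 0.7)]
loop_bar [([288.0, 202.0, 52.0, 38.0], 0.86), ([361.0, 277.0, 67.0, 13.0], 0.38)]
[316.55468813 209.23283386]
[316.07393177 192.07136421]
[317.58111777 257.12927298]
```

View pics/w0.png

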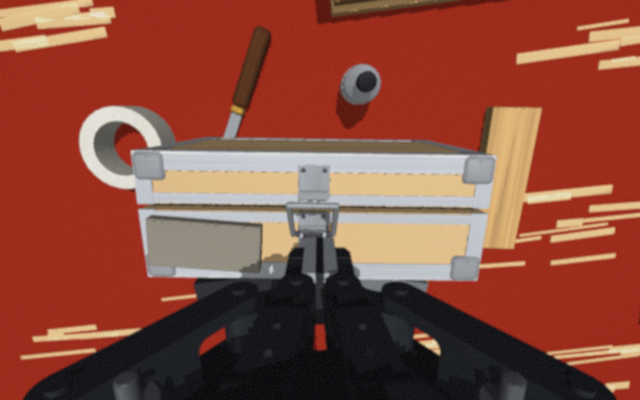

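The wrist view shows the keeper plate at about px (313,182). The raised loop's bar is near (313,206), with the lever beneath it. I'll shift back and lower for a clearer view.

Emit:
carry_out(
  increments=[
    {"xyz":[-1,0.2,-0.8],"turn":0},
    {"xyz":[-1,0.2,-0.8],"turn":0},
    {"xyz":[-1,0.2,-0.8],"turn":0},
    {"xyz":[-1,0.2,-0.8],"turn":0},
    {"xyz":[0,0,0],"turn":0},
  ],
)

```text
clock: 3.05
tool_pos: [0.5772, -0.0564, 0.324]
eef_rot: [3.14, 0.001, -0.118]
force: [-0.4, 0.3, -0.1]
grip_width: 0.0
grip_force: 0.0
```

Run:
```python
from h import *
st()
c=cam('wrist','w1.png');print(c['origin'].tolist(),c['orientation'])
for l in('hook','lever','lever_tip','loop_bar'):
    r=nets.search_frame(l,'wrist');print(l,[(np.round(x['bbox']).tolist(),round(x['confidence'],2)) for x in r[:2]])
s=cam('scene','s1.png')
a=cv2.imread('pics/w1.png')[80:280,220:420];b=cv2.imread('pics/s1.png')[155:215,240:310]
o=np.zeros((600,800,3),np.uint8);o[:400,:400]=cv2.resize(a,(400,400),interpolation=2)
o[:342,400:]=cv2.resize(b,(400,342),interpolation=2)
cv2.imwrite('pics/c1.png',o[:400])
```

```text
{'clock': 3.05, 'tool_pos': [0.5772, -0.0564, 0.324], 'eef_rot': [3.1398, 0.0014, -0.1181], 'force': [-0.4156, 0.3115, -0.1146], 'wrist_torque': [0.0055, -0.0245, -0.0041], 'grip_width': 0.0004, 'grip_force': 0.0}
[0.647959280293149, -0.0647416003560626, 0.46641215120548507] [ 2.86028405 -0.00297371 -1.6895902 ]
hook [([99.0, 102.0, 426.0, 70.0], 0.72)]
lever [([274.0, 152.0, 66.0, 53.0], 0.76), ([278.0, 149.0, 64.0, 53.0], 0.41)]
lever_tip [([280.0, 154.0, 63.0, 52.0], 0.89)]
loop_bar [([277.0, 150.0, 69.0, 53.0], 0.62)]
```

View pics/c1.png

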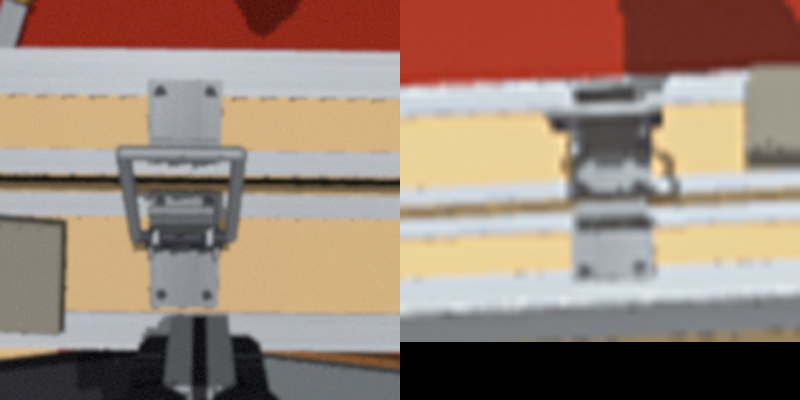

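The crop (×2, offset 220,80) shows the loop bar at px ≈(311,156), spanning 279–342. The lever tip is near (312,187) and the keeper plate's far edge is at (312,120). Next I'll compute positions from these.

Run:
```python
from h import *
c=cam('wrist')
P=lambda u,v:(220+u/2,80+v/2)
yaw=-.12
ex=np.array([np.cos(yaw),np.sin(yaw),0]);ey=np.array([-np.sin(yaw),np.cos(yaw),0])
O=np.array([.590,-.0555,0])
def cf(p):p=p-O;return np.round([p@ex*1e3,p@ey*1e3,p[2]*1e3],1)
def byw(u1,u2,v,w):
    # z where width w
    for z in np.arange(.2,.3,.0005):
        a=atz(c,*P(u1,v),z);b=atz(c,*P(u2,v),z)
        if np.linalg.norm(a-b)<w:return cf((a+b)/2),(a+b)/2
print('plate far',cf(atz(c,*P(185,81),.202)))
print('seam edges',cf(atz(c,*P(60,180),.2)),cf(atz(c,*P(60,191),.2)),cf(atz(c,*P(300,182),.2)),cf(atz(c,*P(300,192),.2)))
print('box plate near',cf(atz(c,*P(185,307),.202)))
print('bar',byw(118,245,152.5,.042))
print('bar w41/43',byw(118,245,152.5,.041),byw(118,245,152.5,.043))
for z in(.235,.245,.255,.262):print(z,'bar',cf(atz(c,*P(182,152.5),z)))
for z in(.25,.26,.265):print(z,'tip',cf(atz(c,*P(185,207),z)),cf(atz(c,*P(185,226),z)))
print(byw(150,220,208,.022),byw(150,220,220,.022))
print('legs low',byw(135,238,243,.042))
s=cam('scene')
for u,v in((558,112),(660,112),(610,108)):
  q=(240+(u-400)*70/400,155+v*60/342)
  for z in(.235,.245,.255):print('scene bar',z,cf(atz(s,*q,z)))
```

```text
plate far [ 48.3   4.5 202. ]
seam edges [  7.4  57.4 200. ] [  2.6  57.7 200. ] [  6.8 -44.  200. ] [  2.5 -44.2 200. ]
box plate near [-49.3   4.7 202. ]
bar (array([ 27.8,   4.7, 255.5]), array([ 0.61811255, -0.05419595,  0.2555    ]))
bar w41/43 (array([ 28.6,   4.5, 261. ]), array([ 0.61893822, -0.05443348,  0.261     ])) (array([ 27. ,   4.8, 250.5]), array([ 0.61736195, -0.05398002,  0.2505    ]))
0.235 bar [ 24.6   5.  235. ]
0.245 bar [ 26.1   4.8 245. ]
0.255 bar [ 27.7   4.5 255. ]
0.262 bar [ 28.8   4.3 262. ]
0.25 tip [  7.9   3.7 250. ] [  1.1   3.7 250. ]
0.26 tip [ 10.3   3.5 260. ] [  3.8   3.5 260. ]
0.265 tip [ 11.5   3.4 265. ] [  5.2   3.4 265. ]
(array([ 12.7,   3.2, 271. ]), array([ 0.60295382, -0.05379603,  0.271     ])) (array([  9. ,   3.2, 272. ]), array([ 0.59934672, -0.05337207,  0.272     ]))
legs low (array([-15.3,   3.7, 216.5]), array([ 0.57529318, -0.04996536,  0.2165    ]))
scene bar 0.235 [ -6.7 -13.2 235. ]
scene bar 0.245 [  6.2 -12.4 245. ]
scene bar 0.255 [ 19.  -11.7 255. ]
scene bar 0.235 [ -3.4  24.1 235. ]
scene bar 0.245 [  9.4  24.3 245. ]
scene bar 0.255 [ 22.2  24.4 255. ]
scene bar 0.235 [ -7.4   5.9 235. ]
scene bar 0.245 [  5.5   6.3 245. ]
scene bar 0.255 [ 18.3   6.7 255. ]
```

Emit:
carry_out(
  increments=[
    {"xyz":[1,0,0],"turn":0},
    {"xyz":[1,0.1,0],"turn":0},
    {"xyz":[1,0,0],"turn":0},
    {"xyz":[1,0,0],"turn":0},
    {"xyz":[0.9,0,0],"turn":0},
  ],
)

```text
clock: 3.95
tool_pos: [0.6291, -0.0534, 0.324]
eef_rot: [-3.141, 0.0, -0.115]
force: [-0.5, 0.4, 0.2]
grip_width: 0.0
grip_force: 0.0
```

Emit:
carry_out(
  increments=[
    {"xyz":[0,0,-1],"turn":0},
    {"xyz":[0,0,-1],"turn":0},
    {"xyz":[0,0,-1],"turn":0},
    {"xyz":[0,0,-1],"turn":0},
    {"xyz":[0,0,-1],"turn":0},
  ],
)

```text
clock: 4.45
tool_pos: [0.6275, -0.0537, 0.2733]
eef_rot: [3.141, 0.001, -0.115]
force: [0.4, -0.1, -1.1]
grip_width: -0.001
grip_force: 0.0
```

Emit:
carry_out(
  increments=[
    {"xyz":[0,0,-0.3],"turn":0},
    {"xyz":[0,0,-0.3],"turn":0},
    {"xyz":[0,0,-0.3],"turn":0},
    {"xyz":[0,0,-0.3],"turn":0},
    {"xyz":[0,0,-0.3],"turn":0},
  ],
)

```text
clock: 4.95
tool_pos: [0.6293, -0.0536, 0.2602]
eef_rot: [-3.142, -0.004, -0.115]
force: [4.5, -1.0, 3.1]
grip_width: -0.002
grip_force: 2.7
```

Run:
```python
from h import *
st()
c=cam('wrist','w2.png')
s=cam('scene','s2.png')
a=cv2.imread('pics/w2.png')[150:350,220:420];b=cv2.imread('pics/s2.png')[145:215,230:310]
o=np.zeros((400,800,3),np.uint8);o[:400,:400]=cv2.resize(a,(400,400),interpolation=2)
o[:350,400:]=cv2.resize(b,(400,350),interpolation=2)
cv2.imwrite('pics/c2.png',o)
```

```text
{'clock': 4.95, 'tool_pos': [0.6293, -0.0536, 0.2602], 'eef_rot': [-3.1415, -0.0037, -0.1153], 'force': [4.5367, -1.0445, 3.1341], 'wrist_torque': [-0.0728, -0.7501, -0.0278], 'grip_width': -0.0024, 'grip_force': 2.7221}
```

View pics/c2.png

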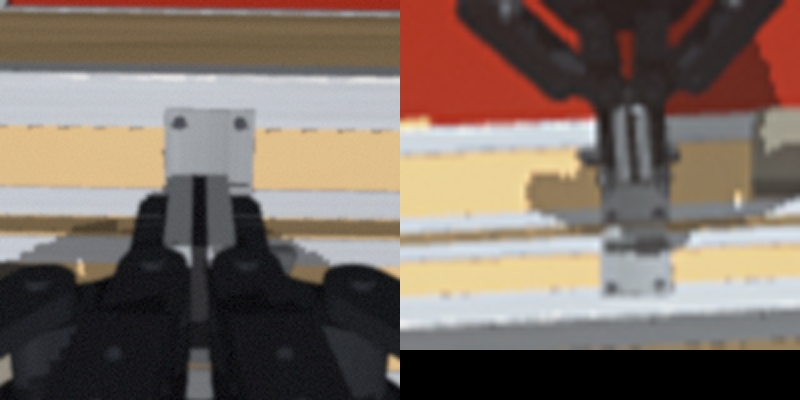

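The fingertip corner touched the bar, with force toward +x and up, so the finger sits too far to +x. I'll back off, shift −x and press again.

Emit:
carry_out(
  increments=[
    {"xyz":[0,0,0.8],"turn":0},
    {"xyz":[-0.4,0,0.3],"turn":0},
    {"xyz":[-0.4,0,0],"turn":0},
    {"xyz":[-0.2,0,0],"turn":0},
    {"xyz":[0,0,0],"turn":0},
  ],
)

```text
clock: 5.55
tool_pos: [0.6173, -0.0536, 0.2702]
eef_rot: [3.141, 0.001, -0.115]
force: [-0.1, 0.0, -0.1]
grip_width: 0.003
grip_force: 0.0
```

Emit:
carry_out(
  increments=[
    {"xyz":[0,0,-0.4],"turn":0},
    {"xyz":[0,0,-0.4],"turn":0},
    {"xyz":[0,0,-0.3],"turn":0},
    {"xyz":[0,0,-0.3],"turn":0},
    {"xyz":[0,0,-0.2],"turn":0},
  ],
)

```text
clock: 6.05
tool_pos: [0.6179, -0.0535, 0.2538]
eef_rot: [3.142, 0.001, -0.115]
force: [0.9, 1.0, 0.2]
grip_width: 0.0
grip_force: 0.1
```

Emit:
carry_out(
  increments=[
    {"xyz":[0.3,0,-0.3],"turn":0},
    {"xyz":[0.3,0,-0.3],"turn":0},
    {"xyz":[0.3,0,-0.3],"turn":0},
    {"xyz":[0.3,0,-0.3],"turn":0},
    {"xyz":[0.2,0,-0.3],"turn":0},
  ],
)

```text
clock: 6.55
tool_pos: [0.6323, -0.0534, 0.2389]
eef_rot: [-3.142, 0.0, -0.115]
force: [-0.3, 0.0, -0.5]
grip_width: -0.003
grip_force: 0.1
```

Run:
```python
from h import *
st()
c=cam('wrist','w3.png')
s=cam('scene','s3.png')
a=cv2.imread('pics/w3.png')[150:350,220:420];b=cv2.imread('pics/s3.png')[145:215,230:310]
o=np.zeros((400,800,3),np.uint8);o[:400,:400]=cv2.resize(a,(400,400),interpolation=2)
o[:350,400:]=cv2.resize(b,(400,350),interpolation=2)
cv2.imwrite('pics/c3.png',o)
```

```text
{'clock': 6.55, 'tool_pos': [0.6323, -0.0534, 0.2389], 'eef_rot': [-3.1415, 0.0002, -0.1151], 'force': [-0.3009, 0.0248, -0.5458], 'wrist_torque': [-0.0044, 0.0137, -0.0335], 'grip_width': -0.0031, 'grip_force': 0.0589}
```

View pics/c3.png

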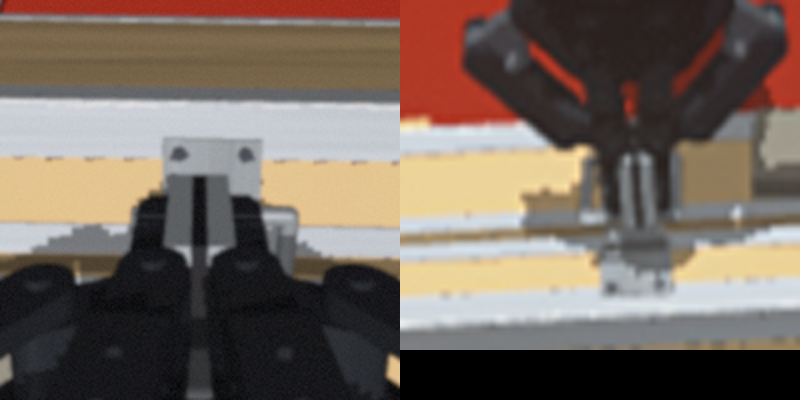

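The loop is swinging down with the fingers on its bar, which is visible at right at px ≈(368,256). I'll keep pressing it down.

Emit:
carry_out(
  increments=[
    {"xyz":[0.2,0,-0.5],"turn":0},
    {"xyz":[0.1,0,-0.5],"turn":0},
    {"xyz":[0,-0.1,-0.5],"turn":0},
    {"xyz":[0,-0.1,-0.5],"turn":0},
    {"xyz":[0,0,-0.4],"turn":0},
  ],
)

```text
clock: 7.15
tool_pos: [0.6347, -0.0558, 0.2147]
eef_rot: [3.141, 0.001, -0.116]
force: [-0.2, 0.1, 0.8]
grip_width: -0.001
grip_force: 0.1
```

Emit:
carry_out(
  increments=[
    {"xyz":[0,0,-0.1],"turn":0},
    {"xyz":[0,0,-0.1],"turn":0},
    {"xyz":[0,0,-0.1],"turn":0},
    {"xyz":[0,0,0],"turn":0},
    {"xyz":[0,0,0],"turn":0},
  ],
)

```text
clock: 7.65
tool_pos: [0.6351, -0.0555, 0.2125]
eef_rot: [3.141, -0.0, -0.115]
force: [-0.3, 0.2, -0.1]
grip_width: -0.0
grip_force: 0.0
```

Emit:
carry_out(
  increments=[
    {"xyz":[0,0,-0.1],"turn":0},
    {"xyz":[0,0,-0.1],"turn":0},
    {"xyz":[0,0,-0.1],"turn":0},
    {"xyz":[0,0,0],"turn":0},
    {"xyz":[0,0,0],"turn":0},
  ],
)

```text
clock: 8.15
tool_pos: [0.635, -0.0555, 0.2093]
eef_rot: [3.142, 0.0, -0.115]
force: [0.9, -0.6, 0.2]
grip_width: 0.0
grip_force: 0.0
```

Emit:
carry_out(
  increments=[
    {"xyz":[0,0,-0.05],"turn":0},
    {"xyz":[0,0,0],"turn":0},
    {"xyz":[0,0,-0.05],"turn":0},
    {"xyz":[0,0,0],"turn":0},
    {"xyz":[0,0,0],"turn":0},
  ],
)

```text
clock: 8.65
tool_pos: [0.635, -0.0555, 0.2083]
eef_rot: [3.142, 0.0, -0.115]
force: [-0.2, -0.5, 0.2]
grip_width: 0.0
grip_force: 0.0
```

Emit:
carry_out(
  increments=[
    {"xyz":[0,0,-0.05],"turn":0},
    {"xyz":[0,0,0],"turn":0},
    {"xyz":[0,0,-0.05],"turn":0},
    {"xyz":[0,0,0],"turn":0},
    {"xyz":[0,0,0],"turn":0},
  ],
)

```text
clock: 9.15
tool_pos: [0.6349, -0.0555, 0.2073]
eef_rot: [3.142, 0.0, -0.115]
force: [0.3, 0.2, -0.1]
grip_width: 0.003
grip_force: 0.0
```

Run:
```python
from h import *
st()
c=cam('wrist','w4.png')
s=cam('scene','s4.png')
a=cv2.imread('pics/w4.png')[150:350,220:420];b=cv2.imread('pics/s4.png')[145:215,230:310]
o=np.zeros((400,800,3),np.uint8);o[:400,:400]=cv2.resize(a,(400,400),interpolation=2)
o[:350,400:]=cv2.resize(b,(400,350),interpolation=2)
cv2.imwrite('pics/c4.png',o)
```

```text
{'clock': 9.15, 'tool_pos': [0.6349, -0.0555, 0.2073], 'eef_rot': [3.1415, 0.0001, -0.1152], 'force': [0.3244, 0.2469, -0.1376], 'wrist_torque': [0.008, -0.0037, -0.0117], 'grip_width': 0.0032, 'grip_force': 0.0006}
```

View pics/c4.png

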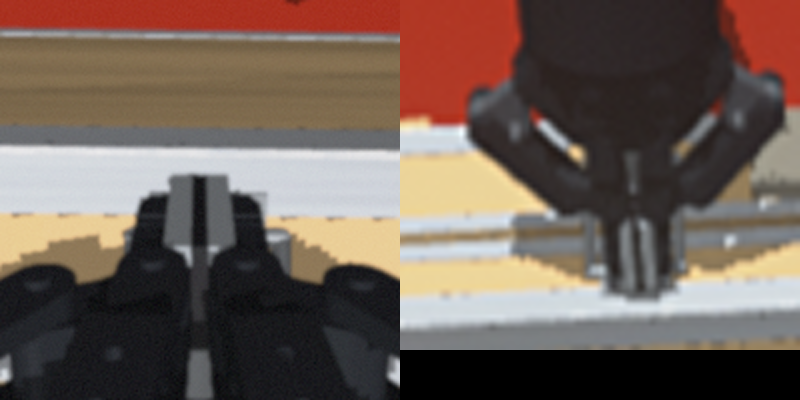

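The loop is low now, with its bar at px (282–366, 268) across the fingers. I'll compute where it lies relative to the finger.

Run:
```python
from h import *
c=cam('wrist')
yaw=-.12
ex=np.array([np.cos(yaw),np.sin(yaw),0]);ey=np.array([-np.sin(yaw),np.cos(yaw),0])
O=np.array([.590,-.0555,0])
cf=lambda p:np.round([(p-O)@ex*1e3,(p-O)@ey*1e3,p[2]*1e3],1)
P=lambda u,v:(220+u/2,150+v/2)
for z in(.2045,.208,.213):
    a=atz(c,*P(125,238),z);b=atz(c,*P(292,236),z);print(cf(a),cf(b),np.linalg.norm(a-b))
print('plate far',cf(atz(c,*P(255,192),.202)),'tcp',cf(read_state()['tool_pos']),'tip edge',cf(atz(c,*P(198,176),.2073)))
```

```text
[ 36.2  23.5 204.5] [ 36.9 -18.4 204.5] 0.04196206656475629
[ 38.2  23.1 208. ] [ 38.8 -17.9 208. ] 0.040951586100993184
[ 40.9  22.5 213. ] [ 41.5 -17.  213. ] 0.03950804258133161
plate far [ 47.8  -9.  202. ] tcp [ 44.6   5.4 207.3] tip edge [ 54.3   5.2 207.3]
```

The bar is at z≈204.5 on the plate, about 14 mm behind the hook, and its apparent width agrees. Next I'll lift the finger, go behind the bar and lower it there.

Emit:
carry_out(
  increments=[
    {"xyz":[0,0,0.4],"turn":0},
    {"xyz":[0.2,0,0.4],"turn":0},
    {"xyz":[0.5,-0.1,0],"turn":0},
    {"xyz":[0.4,0,0],"turn":0},
    {"xyz":[0,0,0],"turn":0},
  ],
)

```text
clock: 9.8
tool_pos: [0.6465, -0.0566, 0.2151]
eef_rot: [-3.141, 0.0, -0.115]
force: [0.4, 0.1, -0.3]
grip_width: -0.003
grip_force: 0.0
```

Emit:
carry_out(
  increments=[
    {"xyz":[0,0,-0.3],"turn":0},
    {"xyz":[0,0,-0.3],"turn":0},
    {"xyz":[0,0,-0.3],"turn":0},
    {"xyz":[0,0,-0.2],"turn":0},
    {"xyz":[0,0,0],"turn":0},
  ],
)

```text
clock: 10.3
tool_pos: [0.6457, -0.0565, 0.2038]
eef_rot: [3.141, 0.001, -0.115]
force: [-0.3, -0.1, 0.8]
grip_width: -0.004
grip_force: 0.0
```

Emit:
carry_out(
  increments=[
    {"xyz":[-0.2,0.03,0],"turn":0},
    {"xyz":[-0.2,0.02,0],"turn":0},
    {"xyz":[-0.1,0.01,0],"turn":0},
    {"xyz":[-0.1,0.01,0],"turn":0},
    {"xyz":[-0.1,0.01,0],"turn":0},
  ],
)

```text
clock: 10.8
tool_pos: [0.6389, -0.0557, 0.2045]
eef_rot: [3.141, -0.0, -0.115]
force: [0.3, -0.2, -0.3]
grip_width: -0.005
grip_force: 0.0
```

Emit:
carry_out(
  increments=[
    {"xyz":[-0.1,0.01,0],"turn":0},
    {"xyz":[-0.1,0.01,0],"turn":0},
    {"xyz":[-0.1,0.01,0],"turn":0},
    {"xyz":[0,0,0],"turn":0},
    {"xyz":[0,0,0],"turn":0},
  ],
)

```text
clock: 11.3
tool_pos: [0.6363, -0.0554, 0.2046]
eef_rot: [3.142, -0.001, -0.115]
force: [1.2, -0.4, 0.4]
grip_width: 0.0
grip_force: 0.7
```

Emit:
carry_out(
  increments=[
    {"xyz":[-0.1,0.01,0],"turn":0},
    {"xyz":[-0.1,0.01,0],"turn":0},
    {"xyz":[-0.1,0.02,0],"turn":0},
    {"xyz":[0,0,0],"turn":0},
    {"xyz":[0,0,0],"turn":0},
  ],
)

```text
clock: 11.8
tool_pos: [0.6336, -0.0551, 0.2049]
eef_rot: [3.141, -0.002, -0.115]
force: [4.8, -1.5, 2.4]
grip_width: -0.001
grip_force: 2.7
```

Emit:
carry_out(
  increments=[
    {"xyz":[0.2,-0.03,0],"turn":0},
    {"xyz":[0.2,-0.02,0],"turn":0},
    {"xyz":[0,0,-0.08],"turn":0},
    {"xyz":[0,0,0],"turn":0},
    {"xyz":[0,0,0],"turn":0},
  ],
)

```text
clock: 12.3
tool_pos: [0.6363, -0.0554, 0.2029]
eef_rot: [3.142, 0.002, -0.115]
force: [-0.5, -0.4, 0.2]
grip_width: -0.001
grip_force: 0.0
```

Run:
```python
from h import *
st()
c=cam('wrist','w5.png')
s=cam('scene','s5.png')
a=cv2.imread('pics/w5.png')[150:350,220:420];b=cv2.imread('pics/s5.png')[145:215,230:310]
o=np.zeros((400,800,3),np.uint8);o[:400,:400]=cv2.resize(a,(400,400),interpolation=2)
o[:350,400:]=cv2.resize(b,(400,350),interpolation=2)
cv2.imwrite('pics/c5.png',o)
```

```text
{'clock': 12.3, 'tool_pos': [0.6363, -0.0554, 0.2029], 'eef_rot': [3.1415, 0.0019, -0.115], 'force': [-0.4671, -0.4034, 0.2205], 'wrist_torque': [-0.0127, 0.0279, 0.0178], 'grip_width': -0.0006, 'grip_force': 0.0}
```

View pics/c5.png

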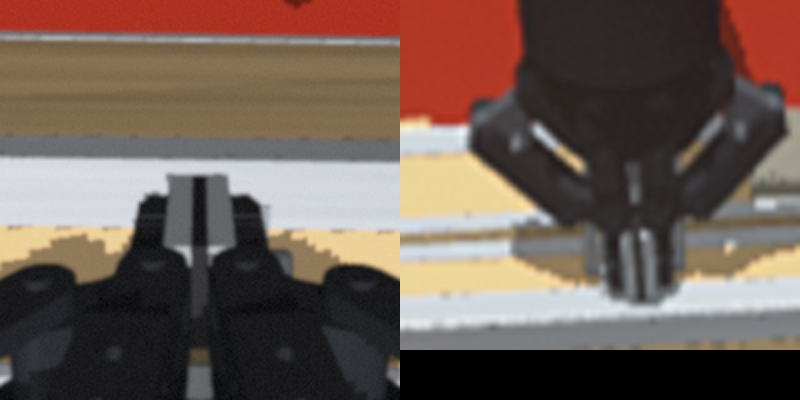

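The bar's right end now shows at px ≈(365,278), so it has been drawn back some way. The finger is free behind it. I'll compute the new position.

```bash
cat >> h.py <<'E'
yaw=-.12
ex=np.array([np.cos(yaw),np.sin(yaw),0]);ey=np.array([-np.sin(yaw),np.cos(yaw),0])
O=np.array([.590,-.0555,0])
cf=lambda p:np.round([(p-O)@ex*1e3,(p-O)@ey*1e3,p[2]*1e3],1)
P=lambda u,v:(220+u/2,150+v/2)
E
python3 - <<'E'
from h import *
c=cam('wrist')
for z in(.2045,.208,.213):
    for v in (252,256): print(v,cf(atz(c,*P(292,v),z)))
print('tcp',cf(read_state()['tool_pos']))
E
```

```text
252 [ 36.4 -17.7 204.5]
256 [ 35.3 -17.7 204.5]
252 [ 38.4 -17.1 208. ]
256 [ 37.3 -17.1 208. ]
252 [ 41.3 -16.3 213. ]
256 [ 40.2 -16.3 213. ]
tcp [ 46.3   5.6 203.2]
```

Emit:
carry_out(
  increments=[
    {"xyz":[-0.1,0.01,0],"turn":0},
    {"xyz":[-0.1,0.01,0],"turn":0},
    {"xyz":[-0.1,0.02,0],"turn":0},
    {"xyz":[-0.1,0.01,0],"turn":0},
    {"xyz":[0,0,0],"turn":0},
  ],
)

```text
clock: 12.95
tool_pos: [0.634, -0.0552, 0.2043]
eef_rot: [3.142, -0.003, -0.115]
force: [4.3, 0.4, 1.6]
grip_width: 0.002
grip_force: 2.0
```

Emit:
carry_out(
  increments=[
    {"xyz":[-0.1,0.01,0],"turn":0},
    {"xyz":[0,0,0],"turn":0},
    {"xyz":[-0.1,0.02,0],"turn":0},
    {"xyz":[0,0,0],"turn":0},
    {"xyz":[0,0,0],"turn":0},
  ],
)

```text
clock: 13.45
tool_pos: [0.6317, -0.0548, 0.2043]
eef_rot: [3.141, -0.002, -0.115]
force: [5.4, -0.7, 3.1]
grip_width: 0.003
grip_force: 2.9
```

Emit:
carry_out(
  increments=[
    {"xyz":[-0.1,0.01,-0.05],"turn":0},
    {"xyz":[0,0,0],"turn":0},
    {"xyz":[-0.1,0.01,0],"turn":0},
    {"xyz":[0,0,0],"turn":0},
    {"xyz":[0,0,0],"turn":0},
  ],
)

```text
clock: 13.95
tool_pos: [0.6301, -0.0547, 0.2043]
eef_rot: [3.141, -0.003, -0.115]
force: [4.7, -0.9, 5.1]
grip_width: -0.002
grip_force: 3.5
```

Run:
```python
from h import *
st()
c=cam('wrist','w6.png')
s=cam('scene','s6.png')
a=cv2.imread('pics/w6.png')[230:330,240:400];b=cv2.imread('pics/s6.png')[165:215,240:310]
o=np.zeros((600,800,3),np.uint8);o[:300,:480]=cv2.resize(a,(480,300),interpolation=2)
o[300:,:420]=cv2.resize(b,(420,300),interpolation=2)
cv2.imwrite('pics/c6.png',o)
print('tcp',cf(read_state()['tool_pos']))
```

```text
{'clock': 13.95, 'tool_pos': [0.6301, -0.0547, 0.2043], 'eef_rot': [3.1414, -0.0032, -0.1153], 'force': [4.6973, -0.8859, 5.1172], 'wrist_torque': [-0.2289, -1.179, 0.0443], 'grip_width': -0.0021, 'grip_force': 3.5135}
tcp [ 39.7   5.6 204.2]
```

View pics/c6.png

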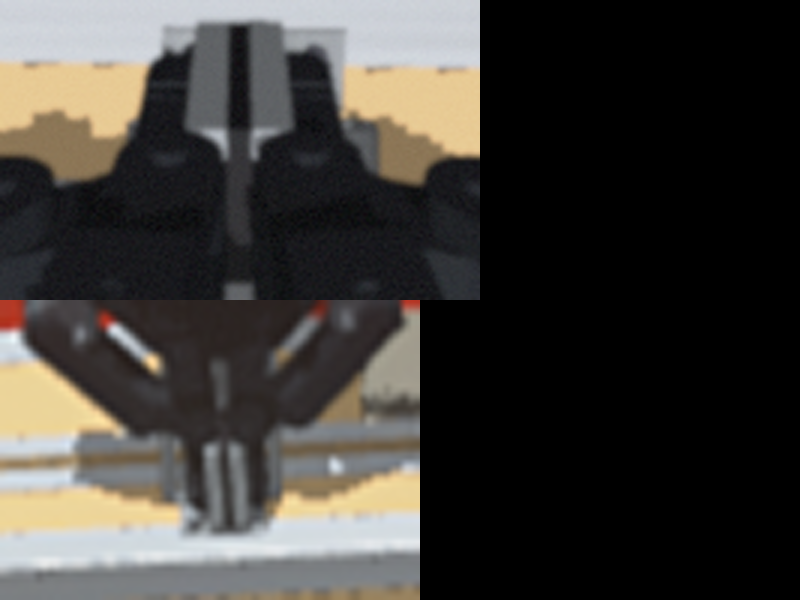

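The plate's far edge is at row ≈239 and the bar's back edge at row ≈271, with its right end at u≈366. The bar is following the finger.

Run:
```python
from h import *
c=cam('wrist')
hk=cf(atz(c,240+320/3,230+28/3,.202))-[25.5,0,0];print('hook',hk)
for v in(120,123,126):
  for z in(.2045,.2065,.210): print(v,z,cf(atz(c,240+378/3,230+v/3,z)))
g=cv2.cvtColor(c['pixels'],cv2.COLOR_RGB2GRAY)
print(g[262:292:1,364:367].mean(1).astype(int).tolist()); print(g[274,340:375].tolist())
```

```text
hook [ 22.3  -8.  202. ]
120 0.2045 [ 32.6 -17.7 204.5]
120 0.2065 [ 33.7 -17.4 206.5]
120 0.21 [ 35.6 -16.8 210. ]
123 0.2045 [ 32.1 -17.7 204.5]
123 0.2065 [ 33.2 -17.4 206.5]
123 0.21 [ 35.1 -16.8 210. ]
126 0.2045 [ 31.5 -17.8 204.5]
126 0.2065 [ 32.6 -17.4 206.5]
126 0.21 [ 34.6 -16.8 210. ]
[205, 205, 206, 205, 205, 202, 189, 158, 120, 98, 93, 87, 88, 88, 89, 90, 89, 89, 91, 90, 90, 90, 90, 87, 85, 73, 53, 33, 26, 21]
[22, 25, 26, 25, 19, 22, 23, 24, 25, 24, 21, 21, 16, 32, 56, 77, 88, 90, 90, 89, 90, 87, 86, 83, 81, 84, 100, 117, 122, 124, 118, 120, 120, 120, 126]
```

Emit:
carry_out(
  increments=[
    {"xyz":[-0.1,0.01,0],"turn":0},
    {"xyz":[0,0,0],"turn":0},
    {"xyz":[-0.1,0.01,0],"turn":0},
    {"xyz":[0,0,0],"turn":0},
    {"xyz":[0,0,0],"turn":0},
  ],
)

```text
clock: 14.6
tool_pos: [0.6282, -0.0544, 0.2044]
eef_rot: [3.142, -0.003, -0.115]
force: [5.2, -0.1, 4.8]
grip_width: 0.005
grip_force: 3.6
```

Emit:
carry_out(
  increments=[
    {"xyz":[-0.1,0.01,0],"turn":0},
    {"xyz":[0,0,0],"turn":0},
    {"xyz":[0,0,0],"turn":0},
    {"xyz":[0,0,0],"turn":0},
    {"xyz":[0,0,0],"turn":0},
  ],
)

```text
clock: 15.1
tool_pos: [0.6273, -0.0543, 0.2044]
eef_rot: [3.142, -0.003, -0.115]
force: [5.9, -2.0, 4.5]
grip_width: 0.001
grip_force: 3.6
```

```bash
cat >> h.py <<'E'
def barx():
    c=cam('wrist');g=cv2.cvtColor(c['pixels'],cv2.COLOR_RGB2GRAY).astype(float)
    col=g[:,364:367].mean(1);print(col[255:300].astype(int).tolist())
    e=260+np.argmin(np.diff(col[260:300]));print('edge row',e+.5,cf(atz(c,365,e+.5,.2063))-[1.8+22.3,0,0],'= bar rel hook')
E
python3 - <<'E'
from h import *
st();barx();print('tcp',cf(read_state()['tool_pos']))
E
```

```text
{'clock': 15.1, 'tool_pos': [0.6273, -0.0543, 0.2044], 'eef_rot': [3.1416, -0.0034, -0.1153], 'force': [5.9481, -2.0259, 4.5152], 'wrist_torque': [-0.1842, -1.2612, -0.0116], 'grip_width': 0.0008, 'grip_force': 3.6242}
[203, 202, 202, 203, 202, 203, 201, 202, 202, 202, 202, 197, 173, 142, 120, 110, 101, 92, 87, 88, 88, 88, 87, 87, 89, 88, 89, 90, 88, 88, 83, 79, 71, 53, 33, 24, 22, 26, 22, 23, 23, 24, 26, 20, 19]
edge row 267.5 [  7.9 -16.9 206.3] = bar rel hook
tcp [ 36.8   5.7 204.3]
```

Emit:
carry_out(
  increments=[
    {"xyz":[-0.1,0.01,0],"turn":0},
    {"xyz":[0,0,0],"turn":0},
    {"xyz":[-0.1,0.02,0],"turn":0},
    {"xyz":[0,0,0],"turn":0},
    {"xyz":[0,0,0],"turn":0},
  ],
)

```text
clock: 15.65
tool_pos: [0.6253, -0.054, 0.2044]
eef_rot: [3.142, -0.004, -0.115]
force: [5.5, -0.5, 4.2]
grip_width: 0.001
grip_force: 3.7
```

Run:
```python
from h import *
st();barx();print('tcp',cf(read_state()['tool_pos']))
```

```text
{'clock': 15.65, 'tool_pos': [0.6253, -0.054, 0.2044], 'eef_rot': [3.1415, -0.0036, -0.1153], 'force': [5.5115, -0.5209, 4.1662], 'wrist_torque': [-0.1633, -1.2435, 0.002], 'grip_width': 0.0007, 'grip_force': 3.7052}
[201, 202, 201, 200, 201, 201, 200, 200, 202, 201, 201, 198, 185, 157, 127, 106, 97, 89, 86, 86, 88, 89, 88, 90, 86, 87, 87, 86, 86, 88, 86, 82, 71, 51, 33, 25, 23, 21, 22, 24, 23, 22, 25, 22, 21]
edge row 268.5 [  5.4 -16.9 206.3] = bar rel hook
tcp [ 34.9   5.7 204.4]
```

Emit:
carry_out(
  increments=[
    {"xyz":[-0.1,0.01,0],"turn":0},
    {"xyz":[0,0,0],"turn":0},
    {"xyz":[0,0,0],"turn":0},
    {"xyz":[0,0,0],"turn":0},
    {"xyz":[0,0,0],"turn":0},
  ],
)

```text
clock: 16.2
tool_pos: [0.6246, -0.054, 0.2044]
eef_rot: [-3.142, -0.004, -0.115]
force: [6.8, -0.5, 4.8]
grip_width: 0.002
grip_force: 4.3
```

Emit:
carry_out(
  increments=[
    {"xyz":[-0.1,0.01,0],"turn":0},
    {"xyz":[0,0,0],"turn":0},
    {"xyz":[0,0,0],"turn":0},
    {"xyz":[0,0,0],"turn":0},
    {"xyz":[0,0,0],"turn":0},
  ],
)

```text
clock: 16.7
tool_pos: [0.6246, -0.0539, 0.2045]
eef_rot: [-3.141, -0.006, -0.115]
force: [9.8, -0.6, 2.6]
grip_width: -0.007
grip_force: 5.3
```

Run:
```python
from h import *
barx();print('tcp',cf(read_state()['tool_pos']))
```

```text
[200, 200, 201, 200, 200, 199, 200, 200, 200, 200, 199, 192, 186, 182, 172, 145, 112, 89, 87, 88, 86, 88, 87, 88, 86, 84, 83, 85, 86, 87, 88, 83, 72, 52, 33, 24, 24, 23, 24, 23, 26, 19, 20, 15, 14]
edge row 270.5 [  3.5 -16.9 206.3] = bar rel hook
tcp [ 34.1   5.7 204.5]
```

The finger stopped moving with the force at about 10 N, so the bar is against the hook's inner face. I'll back off gently and go up and over to the lever.

Emit:
carry_out(
  increments=[
    {"xyz":[0.2,-0.02,0],"turn":0},
    {"xyz":[0.4,-0.05,0],"turn":0},
    {"xyz":[0.5,-0.06,0],"turn":0},
    {"xyz":[0,0,1],"turn":0},
    {"xyz":[0,0,2],"turn":0},
  ],
)

```text
clock: 17.25
tool_pos: [0.6311, -0.0549, 0.2311]
eef_rot: [-3.142, 0.006, -0.115]
force: [-0.2, -0.2, 0.3]
grip_width: -0.001
grip_force: 0.0
```

Emit:
carry_out(
  increments=[
    {"xyz":[0,0,2.5],"turn":0},
    {"xyz":[0,0,2.5],"turn":0},
    {"xyz":[-1,0.1,1.5],"turn":0},
    {"xyz":[-2,0.2,0],"turn":0},
    {"xyz":[-2,0.2,0],"turn":0},
  ],
)

```text
clock: 17.75
tool_pos: [0.5816, -0.0495, 0.2982]
eef_rot: [-3.141, 0.001, -0.115]
force: [-0.2, 0.6, 0.4]
grip_width: -0.003
grip_force: 0.0
```

Run:
```python
from h import *
st();c=cam('wrist','w7.png');print('tcp',cf(read_state()['tool_pos']))
s=cam('scene','s7.png')
for n in('wrist','scene'):
  for l in('lever_tip','loop_bar','lever'):print(n,l,[(np.round(x['bbox']).tolist(),round(x['confidence'],2)) for x in nets.search_frame(l,n)[:2]])
a=cv2.imread('pics/w7.png')[100:260,230:410];b=cv2.imread('pics/s7.png')[160:210,240:310]
o=np.zeros((600,540,3),np.uint8);o[:320,:360]=cv2.resize(a,(360,320),interpolation=2)
o[320:,:392]=cv2.resize(b,(392,280),interpolation=2)
cv2.imwrite('pics/c7.png',o)
```

```text
{'clock': 17.75, 'tool_pos': [0.5816, -0.0495, 0.2982], 'eef_rot': [-3.1414, 0.0011, -0.1148], 'force': [-0.1854, 0.6482, 0.3924], 'wrist_torque': [0.0295, 0.042, 0.0077], 'grip_width': -0.003, 'grip_force': 0.0}
tcp [-11.9   5.  298.5]
wrist lever_tip [([295.0, 157.0, 54.0, 92.0], 0.86)]
wrist loop_bar [([291.0, 157.0, 62.0, 80.0], 0.58)]
wrist lever [([291.0, 155.0, 58.0, 87.0], 0.6)]
scene lever_tip [([263.0, 150.0, 25.0, 51.0], 0.8)]
scene loop_bar [([264.0, 170.0, 23.0, 27.0], 0.62)]
scene lever [([267.0, 155.0, 17.0, 41.0], 0.7)]
```

View pics/c7.png

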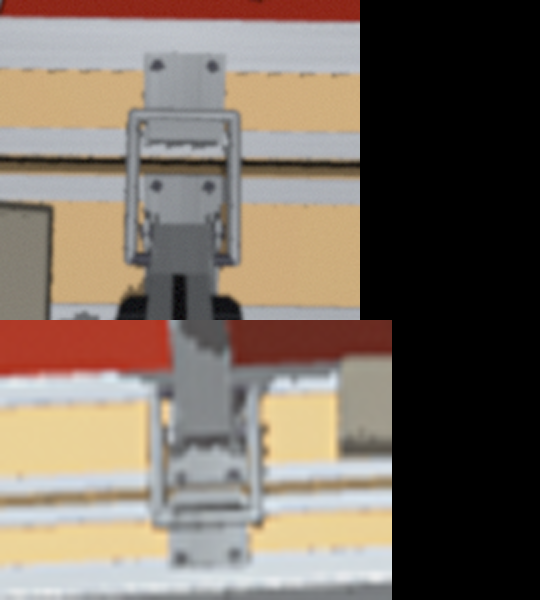

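The loop now encircles the hook, with its bar behind the lip at px ≈(321,157) and the keeper plate's far edge at row 127. The lever stands near upright under the fingers. I'll check the distance.

Run:
```python
from h import *
c=cam('wrist')
p=lambda u,v:(230+u/2,100+v/2)
hk=cf(atz(c,*p(185,54),.202))-[25.5,0,0]
print('hook',hk)
for z in(.2045,.2065,.21,.215):
  b=[cf(atz(c,*p(u,115),z)) for u in(126,241)];print(z,b[0],b[1],b[0][1]-b[1][1])
```

```text
hook [ 22.6   2.1 202. ]
0.2045 [ 26.1  23.7 204.5] [ 26.3 -18.7 204.5] 42.4
0.2065 [ 26.5  23.5 206.5] [ 26.6 -18.5 206.5] 42.0
0.21 [ 27.   23.2 210. ] [ 27.2 -18.1 210. ] 41.3
0.215 [ 27.8  22.8 215. ] [ 28.  -17.6 215. ] 40.400000000000006
```

The bar is 3.7 mm behind the hook face and low, so it is caught. Next I'll lower the finger on the lever's keeper side.

Emit:
carry_out(
  increments=[
    {"xyz":[0.2,-0.2,-0.8],"turn":0},
    {"xyz":[0,0,-1],"turn":0},
    {"xyz":[0,0,-1],"turn":0},
    {"xyz":[0,0,-1],"turn":0},
    {"xyz":[0,0,-0.6],"turn":0},
  ],
)

```text
clock: 18.7
tool_pos: [0.5843, -0.0519, 0.2523]
eef_rot: [-3.142, 0.002, -0.115]
force: [-0.4, -0.6, 0.3]
grip_width: 0.001
grip_force: 0.0
```

Emit:
carry_out(
  increments=[
    {"xyz":[-0.2,0.02,0],"turn":0},
    {"xyz":[-0.2,0.02,0],"turn":0},
    {"xyz":[-0.2,0.03,0],"turn":0},
    {"xyz":[0,0,0],"turn":0},
    {"xyz":[0,0,0],"turn":0},
  ],
)

```text
clock: 19.2
tool_pos: [0.5791, -0.0513, 0.2546]
eef_rot: [3.141, -0.001, -0.115]
force: [0.0, -0.4, -0.1]
grip_width: -0.0
grip_force: 0.0
```

Emit:
carry_out(
  increments=[
    {"xyz":[-0.2,0.02,0],"turn":0},
    {"xyz":[-0.2,0.02,0],"turn":0},
    {"xyz":[-0.2,0.03,0],"turn":0},
    {"xyz":[0,0,0],"turn":0},
    {"xyz":[0,0,0],"turn":0},
  ],
)

```text
clock: 19.7
tool_pos: [0.573, -0.0506, 0.2541]
eef_rot: [3.141, -0.0, -0.115]
force: [-0.2, -1.2, 1.0]
grip_width: -0.005
grip_force: 0.0
```

Emit:
carry_out(
  increments=[
    {"xyz":[-0.2,0.02,0],"turn":0},
    {"xyz":[-0.2,0.02,0],"turn":0},
    {"xyz":[-0.2,0.03,0],"turn":0},
    {"xyz":[0,0,0],"turn":0},
    {"xyz":[0,0,0],"turn":0},
  ],
)

```text
clock: 20.2
tool_pos: [0.5668, -0.0499, 0.2541]
eef_rot: [3.141, 0.0, -0.115]
force: [-0.6, -0.3, 1.3]
grip_width: -0.003
grip_force: 0.0
```

Emit:
carry_out(
  increments=[
    {"xyz":[-0.2,0.02,-0.05],"turn":0},
    {"xyz":[-0.2,0.02,-0.05],"turn":0},
    {"xyz":[-0.2,0.03,-0.05],"turn":0},
    {"xyz":[0,0,0],"turn":0},
    {"xyz":[0,0,0],"turn":0},
  ],
)

```text
clock: 20.7
tool_pos: [0.5624, -0.0494, 0.2528]
eef_rot: [-3.141, -0.004, -0.115]
force: [5.2, -0.4, -2.0]
grip_width: 0.002
grip_force: 2.7
```

Contact at about 5 N on the lever. I'll press along its arc.

Emit:
carry_out(
  increments=[
    {"xyz":[-0.16,0.02,-0.08],"turn":0},
    {"xyz":[-0.16,0.02,-0.08],"turn":0},
    {"xyz":[-0.16,0.02,-0.08],"turn":0},
    {"xyz":[-0.16,0.02,-0.08],"turn":0},
    {"xyz":[-0.1,0.01,-0.06],"turn":0},
  ],
)

```text
clock: 21.2
tool_pos: [0.5567, -0.0486, 0.2499]
eef_rot: [-3.141, -0.008, -0.115]
force: [9.0, -0.1, -1.8]
grip_width: 0.004
grip_force: 4.2
```

Emit:
carry_out(
  increments=[
    {"xyz":[-0.15,0.02,-0.12],"turn":0},
    {"xyz":[-0.15,0.02,-0.12],"turn":0},
    {"xyz":[-0.15,0.02,-0.12],"turn":0},
    {"xyz":[-0.15,0.02,-0.12],"turn":0},
    {"xyz":[0,0,0],"turn":0},
  ],
)

```text
clock: 21.7
tool_pos: [0.5511, -0.0479, 0.2459]
eef_rot: [-3.141, -0.01, -0.115]
force: [9.8, -1.5, 1.4]
grip_width: -0.001
grip_force: 4.1
```

Emit:
carry_out(
  increments=[
    {"xyz":[-0.12,0.01,-0.14],"turn":0},
    {"xyz":[-0.12,0.02,-0.14],"turn":0},
    {"xyz":[-0.12,0.01,-0.14],"turn":0},
    {"xyz":[-0.12,0.02,-0.14],"turn":0},
    {"xyz":[0,0,0],"turn":0},
  ],
)

```text
clock: 22.2
tool_pos: [0.546, -0.0472, 0.2412]
eef_rot: [3.141, -0.009, -0.115]
force: [6.8, -0.5, 5.3]
grip_width: -0.0
grip_force: 4.2
```

Emit:
carry_out(
  increments=[
    {"xyz":[-0.1,0.01,-0.16],"turn":0},
    {"xyz":[-0.1,0.01,-0.16],"turn":0},
    {"xyz":[-0.1,0.02,-0.16],"turn":0},
    {"xyz":[-0.1,0.01,-0.16],"turn":0},
    {"xyz":[0,0,0],"turn":0},
  ],
)

```text
clock: 22.7
tool_pos: [0.5409, -0.0465, 0.2345]
eef_rot: [3.141, -0.006, -0.115]
force: [4.1, -1.4, 7.4]
grip_width: -0.004
grip_force: 3.7
```

Emit:
carry_out(
  increments=[
    {"xyz":[-0.08,0.01,-0.18],"turn":0},
    {"xyz":[-0.08,0.01,-0.18],"turn":0},
    {"xyz":[-0.06,0.01,-0.18],"turn":0},
    {"xyz":[-0.06,0.01,-0.18],"turn":0},
    {"xyz":[0,0,0],"turn":0},
  ],
)

```text
clock: 23.2
tool_pos: [0.5367, -0.046, 0.2261]
eef_rot: [3.141, -0.003, -0.115]
force: [1.6, -0.4, 5.0]
grip_width: -0.001
grip_force: 2.6
```

Emit:
carry_out(
  increments=[
    {"xyz":[-0.05,0.01,-0.16],"turn":0},
    {"xyz":[-0.04,0,-0.16],"turn":0},
    {"xyz":[-0.03,0,-0.16],"turn":0},
    {"xyz":[0,0,-0.16],"turn":0},
    {"xyz":[0,0,0],"turn":0},
  ],
)

```text
clock: 23.7
tool_pos: [0.5342, -0.0457, 0.2176]
eef_rot: [-3.141, 0.002, -0.115]
force: [0.8, 0.1, 0.3]
grip_width: 0.0
grip_force: 0.4
```

Emit:
carry_out(
  increments=[
    {"xyz":[0,0,-0.1],"turn":0},
    {"xyz":[0,0,-0.1],"turn":0},
    {"xyz":[0,0,-0.1],"turn":0},
    {"xyz":[0,0,0],"turn":0},
    {"xyz":[0,0,0],"turn":0},
  ],
)

```text
clock: 24.2
tool_pos: [0.5346, -0.0461, 0.2151]
eef_rot: [3.141, 0.0, -0.115]
force: [-0.1, 0.2, -1.0]
grip_width: 0.002
grip_force: 0.0
```

Emit:
carry_out(
  increments=[
    {"xyz":[0,0,-0.1],"turn":0},
    {"xyz":[0,0,0],"turn":0},
    {"xyz":[0,0,-0.1],"turn":0},
    {"xyz":[0,0,0],"turn":0},
    {"xyz":[0,0,0],"turn":0},
  ],
)

```text
clock: 24.7
tool_pos: [0.5349, -0.046, 0.2145]
eef_rot: [3.141, -0.001, -0.115]
force: [-2.9, 0.0, 7.0]
grip_width: 0.0
grip_force: 3.4
```

The finger met a firm stop at z=214.5, exactly the flat height. One more light press, then I'll lift away and check.

Emit:
carry_out(
  increments=[
    {"xyz":[0,0,-0.1],"turn":0},
    {"xyz":[0,0,0],"turn":0},
    {"xyz":[0,0,0],"turn":0},
    {"xyz":[0,0,0],"turn":0},
    {"xyz":[0,0,0],"turn":0},
  ],
)

```text
clock: 25.2
tool_pos: [0.5349, -0.046, 0.2145]
eef_rot: [3.141, -0.001, -0.115]
force: [-4.3, -0.1, 12.0]
grip_width: -0.001
grip_force: 5.6
```

Emit:
carry_out(
  increments=[
    {"xyz":[0,0,0.4],"turn":0},
    {"xyz":[0,0,1],"turn":0},
    {"xyz":[0,0,2.5],"turn":0},
    {"xyz":[0,0,3],"turn":0},
    {"xyz":[0,0,3],"turn":0},
  ],
)

```text
clock: 25.7
tool_pos: [0.5346, -0.0459, 0.3125]
eef_rot: [-3.142, 0.0, -0.115]
force: [1.4, -0.1, -0.2]
grip_width: 0.005
grip_force: 0.0
```

Emit:
carry_out(
  increments=[
    {"xyz":[-1,0.1,1],"turn":0},
    {"xyz":[-1,0.1,0],"turn":0},
    {"xyz":[-1,0.1,0],"turn":0},
    {"xyz":[0,0,0],"turn":0},
    {"xyz":[0,0,0],"turn":0},
  ],
)

```text
clock: 26.2
tool_pos: [0.504, -0.043, 0.3203]
eef_rot: [3.141, 0.001, -0.116]
force: [1.0, 0.5, -0.4]
grip_width: 0.0
grip_force: 0.0
```

Run:
```python
from h import *
st();c=cam('wrist','w8.png')
for l in('lever_tip','loop_bar','lever'):print(l,[(np.round(x['bbox']).tolist(),round(x['confidence'],2)) for x in nets.search_frame(l,'wrist')[:2]])
# expected pixels for closed latch
E3=lambda x,y,z:proj(c,O+x*ex+(y)*ey+np.array([0,0,z]))
for n,p in dict(tip=(-73,3,.2155),tip05=(-72.5,3,.2182),bar=(19,3,.2055),hookplate_far=(42,3,.202),plate_open=(48,3,.202)).items():print(n,E3(p[0]/1e3,p[1]/1e3,p[2]))
g=cv2.cvtColor(c['pixels'],cv2.COLOR_RGB2GRAY)
u0=int(E3(.0,.003,.2)[0])
print('centre col',u0,g[60:260,u0-4:u0+5].mean(1).astype(int).tolist())
for du in(-60,60):print('seam col',g[60:200,u0+du-2:u0+du+3].mean(1).astype(int).tolist())
```

```text
{'clock': 26.2, 'tool_pos': [0.504, -0.043, 0.3203], 'eef_rot': [3.1411, 0.0015, -0.1156], 'force': [0.969, 0.4555, -0.4026], 'wrist_torque': [0.0318, -0.0239, 0.0697], 'grip_width': 0.0001, 'grip_force': 0.0}
lever_tip [([290.0, 58.0, 60.0, 129.0], 0.74)]
loop_bar [([289.0, 53.0, 58.0, 83.0], 0.86), ([290.0, 56.0, 57.0, 127.0], 0.56)]
lever [([288.0, 55.0, 55.0, 129.0], 0.94), ([490.0, 8.0, 93.0, 181.0], 0.49)]
tip [317.55761474 179.89989907]
tip05 [317.54695552 180.05840423]
bar [317.89558367  55.33643973]
hookplate_far [317.99033864  21.87663899]
plate_open [318.01275961  12.66221496]
centre col 317 [191, 191, 192, 193, 193, 184, 152, 108, 88, 96, 100, 99, 103, 116, 146, 181, 208, 219, 217, 202, 172, 151, 161, 178, 184, 184, 184, 183, 183, 183, 182, 181, 181, 181, 181, 181, 179, 179, 179, 178, 178, 178, 178, 173, 154, 118, 85, 79, 98, 131, 162, 177, 179, 180, 180, 180, 180, 180, 179, 179, 179, 178, 178, 177, 177, 177, 177, 176, 176, 176, 177, 176, 176, 176, 175, 175, 175, 174, 175, 175, 174, 174, 173, 173, 173, 172, 172, 172, 171, 171, 171, 171, 171, 171, 171, 170, 170, 170, 169, 
[... 1108 characters left out ...]
, 44, 45, 46]
seam col [199, 198, 198, 199, 199, 201, 208, 214, 216, 217, 217, 216, 215, 215, 215, 216, 216, 214, 212, 209, 198, 171, 152, 173, 199, 209, 212, 213, 212, 211, 210, 210, 210, 212, 211, 209, 208, 206, 203, 199, 198, 198, 199, 198, 198, 199, 199, 199, 198, 199, 198, 198, 198, 198, 198, 199, 198, 198, 198, 199, 198, 198, 198, 199, 198, 199, 198, 198, 199, 198, 198, 199, 198, 198, 198, 199, 198, 199, 199, 198, 198, 198, 198, 198, 198, 198, 199, 198, 198, 198, 198, 198, 196, 190, 189, 195, 198, 197, 197, 198, 198, 200, 201, 199, 199, 198, 200, 200, 200, 197, 197, 199, 204, 209, 206, 179, 131, 78, 49, 44, 46, 47, 50, 53, 54, 54, 55, 55, 58, 59, 57, 54, 50, 43, 44, 47, 45, 43, 46, 47]
```

The seam has closed to a hairline, the lever lies flat at its stop and the arm is clear, so I'll hand in.

```bash
python3 -c "
from rig import order
print(order.sign_off())"
```

```text
the job is handed in; nothing more can be done
None
```

The loop's bar is caught under the keeper, the lever is pressed flat on its stop and the seam is down to a hairline; the job was handed in at about 26 s with the arm clear, but the sign-off returned no verdict.

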